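# Sweep loose hardware into the catch pan

## Robot

A 6-joint arm with a two-finger parallel gripper is mounted at the origin on a cart in front of the work surface, level with it; the furniture and walls round the work are solid. World frame = base frame: x ahead of the robot, y to its left, z up, the work surface at z = 0. Lengths are in m, angles in rad, forces in N, time in s.
With the tool pointing down it reaches from about 0.35 to 0.975 m from the base axis. Payload 4.9 kg.
Tool frame: the origin (TCP) lies at the very end of the fingers, on their centre line; the grasp point (between the pads) lies 19 mm behind it (pinch_z is the distance from the TCP to the grasp point, in m); z points along the fingers, y is the line along which they close (so a half turn about z gives the same grasp; the last joint's range is limited). The gripper opens to 85 mm and grips with 20 to 120 N. Pads are 22 mm wide; open, the fingers measure 114 mm over their backs; the gripper's body (76 mm by 85 mm) begins 54 mm behind the grasp point. The pads swing forward as they close: fully open they stand 13 mm farther back than shut.
Start: joints at [1.101, 0.053, 1.613, -0, 1.476, -0.119], TCP at [0.215, 0.587, 0.231] pointing down, gripper open.
Joint ranges: [-3.01, 3.01], [-1.01, 2.22], [0.06, 2.58], [-1.02, 4.17], [0.09, 2.62], [-3.14, 3.14]. Speed limits (rad/s): [2.57, 2.57, 3.14, 3.14, 3.14, 3.14].

## Interface

Orientations are given as a unit quaternion [w, x, y, z].
In Python, from plant import * gives the robot as it stands. The module is installed in compiled form; this text tells all that it offers.
- The arm moves only by the tool play_rows, never from a script. Its arguments are lists of equal length, an entry for each row: "linear": the shift along the world's x, y, z in m, a list of three; "turn": the turn about the world's z in degrees. A call has 1 to 8 rows; each row shifts and turns the commanded pose from where the row before left it; what a row does not reach is not made up. A row lasts 1/8 s, in which the tool goes at most 62.5 mm and 10.7 degrees, less where a joint would pass 70% of its speed; a pose out of reach is approached as far as the arm can. A call is refused whole if a number of a shift passes 0.0625 or a number of a turn 10.7, either way. A call with a gripper value outside its range is refused whole. "hand" is the finger opening in m, from 0 to 0.0854, set as the call begins (left out, the last holds). The fingers move at their own pace and stop on an object; the grip force is fixed at half the most. Time passes only in rows, so rows that do not move let the fingers close. It gives the time, the measured TCP pose, the force, the opening and the grip force at its end, in the units of the state.
- state(): the state, without advancing time (a new reading comes with each control period).
- grab_frame(name): name is "side" or "top"; returns the picture (384x512x3 uint8, red, green, blue); there is no depth.
- camera_info(name): a dict with "camera_matrix" (3x3 intrinsics, pixels), "origin" and "attitude" of the camera in the world. Camera axes: x right, y down, z forward; pixel columns grow to the right and rows downward; lengths in m; the calibration is good to about 2 mm. A picture is of the moment at which its call begins. camera_info takes no time and is no camera call.
- job_done(): hands the job in; it is judged then, once.
Trained networks look in the newest picture that a camera, given by its name, has taken for a name from the list of things; names that differ only in an ending like _2 or _b are one class to them, and where a whole thing is asked for, a point or a joint stands for the part that bears it (a point fixed in the world has none). Each returns a list of dicts, best first, with "p" (0 to 1); they miss things now and then, are a little off and sometimes report something else, mostly with a low value. They report only what shows in the picture. A call takes as long as a camera call.
- trace(camera, thing): "region" (384x512 bool, what is visible of it) and "location" ([column, row] in pixels, amid what is visible of it).
The state is a dict: "time": time; "joint_pos": joint angles; "joint_vel": joint speeds; "joint_efforts": joint torques, N m; "tool_pos": TCP position; "tool_rot": TCP orientation; "contact_force": force on the tool from outside, world axes, zero at the start; "ft_torque": the same for the moment, N m; "gripper_width": opening from 0.0 (shut) to 1.0 (fully open); "grasp_force": force on a finger pad.
Only numpy, scipy, OpenCV 4.12 (cv2) and the standard library are available. Lean on these libraries where they do the work, as an engineer would, in place of code of your own. Each camera call takes 0.05 s, during which the arm holds its last target. There are 200 camera calls.

## Task

Clear the bench: with the fingertips, sweep the ball bearing and the two hex nuts that lie between the red toolbox and the low blue catch pan along the bench top, through the open side of the pan, so that all three end lying flat and wholly inside it. Push them only, never pick them up or lift them, and leave the standing spacer, the steel block and the hex key near them where they are.

Things in the scene. Friction and masses are not known exactly. Their poses are not given: they have to be found in the camera images.
- pan: low blue catch pan, fixed to the bench: three walls round a grey floor level with the bench (no lip; parts slide in). Inside 130 mm deep (own x), 160 mm wide (own y); walls 4 mm thick, 28 mm high. Origin on the floor, centre of the inside. Open mouth at own x = -65 mm, back wall at x = +65, side walls at y = +-80. Two screw tabs stick out 25 mm behind the back wall
- pan_mouth (a point): middle of the pan's open side, at floor height
- bearing: steel ball bearing lying flat, a ring 47 mm in diameter, 14 mm high; origin at the centre of its underside. 0.08 kg nominal (mass and friction vary)
- nut_a: steel M20 hex nut lying flat, 31 mm across flats (the shorter, x), 36 mm over corners (y), 16 mm high; origin at the centre of its underside. 0.06 kg nominal (mass and friction vary)
- nut_b: steel M20 hex nut lying flat, 31 mm across flats (the shorter, x), 36 mm over corners (y), 16 mm high; origin at the centre of its underside. 0.06 kg nominal (mass and friction vary). The same as nut_a
- spacer: turned steel tube standing upright, 25 mm in diameter, 35 mm high; origin at the centre of its underside. Bystander, loose
- block: milled steel block with bores, 45 x 60 x 32 mm high; origin at the centre of its underside. Bystander, loose
- red_toolbox: closed red steel toolbox, fixed, 183 mm deep (x), 345 mm wide (y), 162 mm high with its handle; origin at the centre of its underside. In front of it stands a black organiser case (42 mm high) whose clear lid is open and leans up before the toolbox. Keep the arm clear of them, and of the steel shelving (330 mm high) from x 0.39 m on and left of y 0.42 m
- hex_key: black L-shaped hex key lying flat, 93 mm long (own y), 31 mm wide, 5 mm thick; origin at the centre of its outline, on the underside. Bystander, loose

How it is judged:
By the outcome, as a careful person would: the job done as asked, in the order asked, and still so for the second after the job is handed in, with the robot touching nothing.
It also fails if it takes over 67 s, if anything falls off the work surface, if the arm or the gripper's body presses on something with over 40 N, if the wrist force passes 120 N, or if a joint passes its speed limit or range.

## Working session

There is one attempt and no reset: what is moved stays moved. The work goes in short steps, Python scripts to look and compute and a tool call to move; the robot and the scene stay as the last step left them, time stands still between calls to the robot, and variables do not carry over. Pictures are saved under pics/ and viewed, at most 10 in all, crops included, and the job is handed in when it is done.

Besides the shell and the picture viewer there is one more tool, called after ">>>" as name([rows], argument=value, ...), one row to a line, values as JSON. play_rows: Moves the arm, as the interface text tells. Its arguments: {"type":"object","properties":{"linear":{"type":"array","items":{"type":"array","items":{"type":"number"}}},"turn":{"type":"array","items":{"type":"number"}},"hand":{"type":"number"}},"required":["linear","turn"]}

```bash
mkdir -p pics; cat > h.py <<'E'
from plant import *
import numpy as np, cv2
from scipy.spatial.transform import Rotation as R
def cam(n):
    c=camera_info(n); q=np.array(c["attitude"],float)
    M=q if q.shape==(3,3) else R.from_quat(q[[1,2,3,0]]).as_matrix()
    return np.array(c["camera_matrix"]),np.array(c["origin"]),M
def ray(n,px,z=0):
    K,o,M=cam(n); d=M@np.linalg.solve(K,[px[0],px[1],1]); return o+d*(z-o[2])/d[2]
def proj(n,p):
    K,o,M=cam(n); v=K@(M.T@(np.array(p)-o)); return v[:2]/v[2]
def snap(n,f): 
    im=grab_frame(n); cv2.imwrite(f,im[:,:,::-1]); return im
def look(n,things,zs):
    for t,z in zip(things,zs):
        for r in trace(n,t)[:3]:
            m=r["region"]; 
            pts=np.argwhere(m)[:,::-1]
            c,s,a=cv2.minAreaRect(pts.astype(np.float32))
            w=[ray(n,p,z)[:2] for p in cv2.boxPoints((c,s,a))]
            print(n,t,round(r["p"],2),"px",np.round(r["location"]),"c",np.round(ray(n,pts.mean(0),z)[:2],4),"box",np.round(w,3).tolist())
E
python3 - <<'E'
from h import *
print(state()); 
for n in("side","top"): print(camera_info(n)); snap(n,f"pics/{n}0.png")
look("top",["pan","bearing","nut_a","spacer","block","hex_key","red_toolbox"],[0.014,.014,.016,.035,.032,.005,.1])
look("side",["pan","bearing","nut_a","spacer","block","hex_key"],[0.014,.007,.008,.017,.016,.002])
E
```

```text
{'time': 0.0, 'joint_pos': array([ 1.10100713e+00,  5.33866167e-02,  1.61430570e+00,  1.01255678e-05,
        1.47598340e+00, -1.18994008e-01]), 'joint_vel': array([ 7.33261974e-04, -7.47379027e-04, -1.36225970e-03, -7.14093688e-05,
       -1.09978778e-03, -1.26858471e-03]), 'joint_efforts': array([ 1.45741476e-03, -3.93678761e+01, -3.70178175e+01, -2.64452234e-05,
        6.89784836e-03,  2.08265000e-06]), 'tool_pos': array([0.21448713, 0.58637994, 0.23003757]), 'tool_rot': array([-3.07031322e-04,  1.74500026e-01,  9.84656618e-01, -9.95262093e-04]), 'contact_force': array([-0.64127902, -0.51070924,  0.16795006]), 'ft_torque': array([-0.03587782, -0.08664037, -0.04116321]), 'grasp_force': 0.0, 'gripper_width': 1.0050797888022325}
{'camera_matrix': array([[401.93676372,   0.        , 252.03932094],
       [  0.        , 401.93676372, 195.2919594 ],
       [  0.        ,   0.        ,   1.        ]]), 'origin': array([ 0.0111846 , -0.75175951,  0.39881657]), 'attitude': array([-0.4910883 ,  0.78875572, -0.31937513,  0.18626921])}
{'camera_matrix': array([[384.93549119,   0.        , 25
[... 1262 characters left out ...]
 0.3246 -0.2124] box [[0.307, -0.174], [0.339, -0.148], [0.34, -0.243], [0.311, -0.263]]
side bearing 0.31 px [360. 252.] c [ 0.5166 -0.4664] box [[0.4, -0.436], [0.593, -0.308], [0.665, -0.499], [0.47, -0.574]]
side nut_a 0.76 px [271. 197.] c [ 0.5713 -0.212 ] box [[0.583, -0.178], [0.606, -0.202], [0.56, -0.245], [0.538, -0.222]]
side nut_a 0.6 px [209. 216.] c [ 0.4232 -0.1818] box [[0.428, -0.147], [0.454, -0.174], [0.42, -0.215], [0.396, -0.19]]
side spacer 0.55 px [355. 193.] c [ 0.6909 -0.3389] box [[0.725, -0.299], [0.747, -0.321], [0.66, -0.377], [0.64, -0.357]]
side block 0.59 px [256. 285.] c [ 0.3289 -0.4099] box [[0.3, -0.372], [0.375, -0.343], [0.359, -0.446], [0.293, -0.462]]
```

View pics/top0.png

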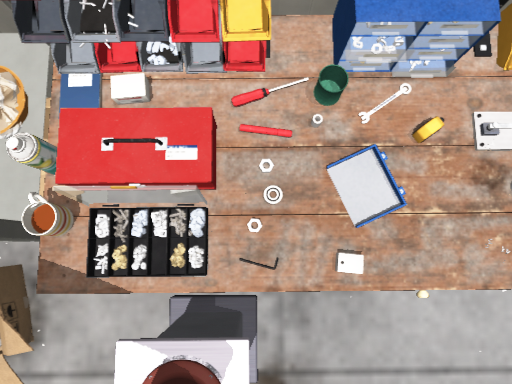

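View pics/side0.png

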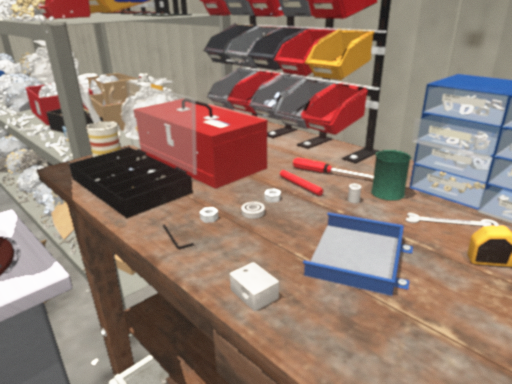

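The top view shows nut_a at about (266,165), the bearing at (273,195) and nut_b at (255,225). The spacer is at (318,119), the block at (350,262) and the hex key at (262,264). The pan's corners are at (375,146), (327,166), (358,226) and (406,204). Its tabs are on the right, so the open mouth faces left.

```bash
cat >> h.py <<'E'
def blobs(im,zt=.015,box=(225,150,400,245)):
    x0,y0,x1,y1=box; c=im[y0:y1,x0:x1]; hsv=cv2.cvtColor(c,cv2.COLOR_RGB2HSV)
    m=((hsv[:,:,1]<60)&(hsv[:,:,2]>120)).astype(np.uint8)
    m=cv2.morphologyEx(m,cv2.MORPH_CLOSE,np.ones((3,3)))
    cs,_=cv2.findContours(m,cv2.RETR_EXTERNAL,cv2.CHAIN_APPROX_NONE)
    for k in cs:
        if cv2.contourArea(k)<40: continue
        (u,v),s,a=cv2.minAreaRect(k)
        print("px",round(u+x0,1),round(v+y0,1),"size",np.round(s,1),"w",np.round(ray("top",(u+x0,v+y0),zt)[:2],3))
E
python3 - <<'E'
from h import *
im=grab_frame("top"); blobs(im); print("sp");blobs(im,.035,(305,110,335,130))
for p in [(375,146),(327,166),(358,226),(406,204)]: print(p,np.round(ray("top",p,.02),3))
for p,z in [((215,190),.13),((208,275),.042),((216,107),.13),((205,192),.1)]: print(p,np.round(ray("top",p,z),3))
r=trace("top","pan")[0]["region"]; c=im[135:240,310:415].copy()
hsv=cv2.cvtColor(im,cv2.COLOR_RGB2HSV); b=((hsv[...,0]>100)&(hsv[...,0]<125)&(hsv[...,1]>120))
b[:, :310]=0;b[:135]=0;b[240:]=0;b[:,415:]=0
p=np.argwhere(b)[:,::-1].astype(np.float32); rc=cv2.minAreaRect(p);print(rc,[np.round(ray("top",q,.02)[:2],3) for q in cv2.boxPoints(rc)])
cv2.imwrite("pics/crop.png",cv2.resize(im[100:280,230:420,::-1],None,fx=4,fy=4,interpolation=2)[:600,:])
cv2.imwrite("pics/crop.png",cv2.resize(im[105:250,230:420,::-1],None,fx=4,fy=4,interpolation=2))
E
```

```text
px 305.5 236.5 size [15. 11.] w [ 0.393 -0.3  ]
px 283.5 234.0 size [20. 11.] w [ 0.399 -0.246]
px 381.0 229.5 size [28.  16.5] w [ 0.408 -0.487]
px 254.1 224.7 size [14.8 13.9] w [ 0.423 -0.174]
px 264.7 195.6 size [34.7 22.1] w [ 0.495 -0.201]
px 390.6 158.2 size [25.  13.4] w [ 0.587 -0.521]
px 363.5 186.5 size [64.8 52.3] w [ 0.516 -0.449]
px 271.9 167.4 size [32.5 94.2] w [ 0.567 -0.22 ]
sp
px 323.4 120.4 size [23.7 16.4] w [ 0.682 -0.351]
(375, 146) [ 0.618 -0.482  0.02 ]
(327, 166) [ 0.568 -0.359  0.02 ]
(358, 226) [ 0.417 -0.429  0.02 ]
(406, 204) [ 0.47  -0.551  0.02 ]
(215, 190) [ 0.494 -0.09   0.13 ]
(208, 275) [ 0.305 -0.065  0.042]
(216, 107) [ 0.684 -0.091  0.13 ]
(205, 192) [ 0.494 -0.064  0.1  ]
((367.78131103515625, 184.141357421875), (69.45339965820312, 58.07557678222656), 63.824710845947266) [array([ 0.568, -0.357]), array([ 0.633, -0.492]), array([ 0.474, -0.559]), array([ 0.412, -0.426])]
```

View pics/crop.png

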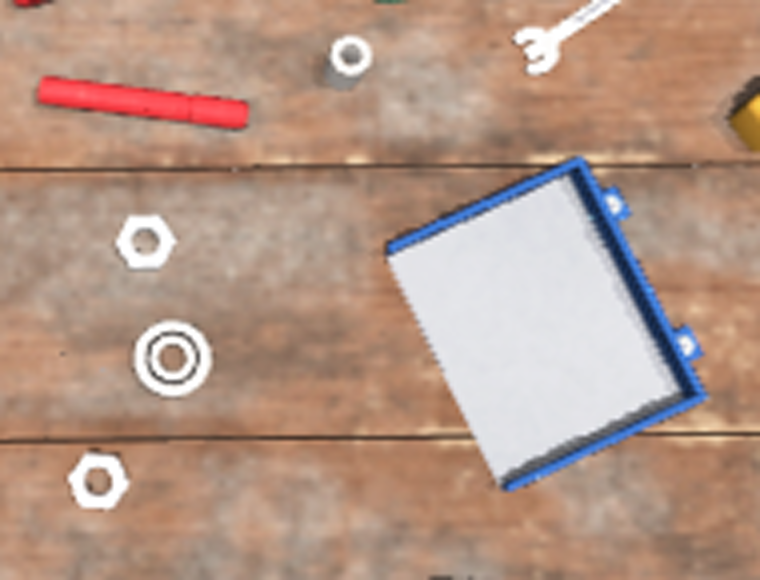

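The crop gives a bearing position of about (0.498,-0.222), nut_a at (0.572,-0.207) and nut_b at (0.423,-0.174). The pan mouth is centred near (0.492,-0.393) and its inward axis is at about -65°. I'll take the bearing first.

>>> play_rows([
  [0.017,-0.047,0.004],
  [0.017,-0.047,0.004],
  [0.017,-0.047,0.004],
  [0.017,-0.047,0.004],
  [0.017,-0.047,0.004],
  [0.017,-0.047,0.004],
  [0.017,-0.047,0],
  [0.017,-0.047,0],
], turn=[-8,-8,-8,-8,-8,-8,-8,-7], hand=0.02)

```text
time: 1.85
tool_pos: [0.3511, 0.2095, 0.2557]
tool_rot: [0.0, 0.665, 0.747, 0.001]
contact_force: [0.9, -0.5, 0.5]
gripper_width: 0.234
grasp_force: 0.0
```

>>> play_rows([
  [0.017,-0.047,0],
  [0.017,-0.047,0],
  [0.017,-0.047,0],
  [0.017,-0.047,0],
  [0.017,-0.047,0],
  [0.017,-0.047,0],
  [0.017,-0.047,0],
  [0.017,-0.047,0],
], turn=[0,0,0,0,0,0,0,0])

```text
time: 2.85
tool_pos: [0.4871, -0.1668, 0.2555]
tool_rot: [0.0, 0.663, 0.748, 0.0]
contact_force: [-0.3, -0.1, 0.5]
gripper_width: 0.235
grasp_force: 0.0
```

>>> play_rows([
  [0.005,-0.002,-0.05],
  [0,0,-0.05],
  [0,0,-0.05],
  [0,0,-0.05],
  [0,0,-0.03],
  [0,0,-0.012],
  [0,0,-0.008],
  [0,0,0],
], turn=[0,0,0,0,0,0,0,0])

```text
time: 3.85
tool_pos: [0.4924, -0.1674, 0.0061]
tool_rot: [0.001, 0.663, 0.748, 0.0]
contact_force: [0.6, 0.3, 0.4]
gripper_width: 0.237
grasp_force: 0.0
```

```bash
python3 - <<'E'
from h import *
a=snap("side","pics/s1.png"); b=grab_frame("top")
cv2.imwrite("pics/m1.png",np.vstack([cv2.resize(a[150:300,150:450,::-1],None,fx=2,fy=2),cv2.resize(b[120:270,180:480,::-1],None,fx=2,fy=2)]))
E
```

```text
(no output)
```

View pics/m1.png

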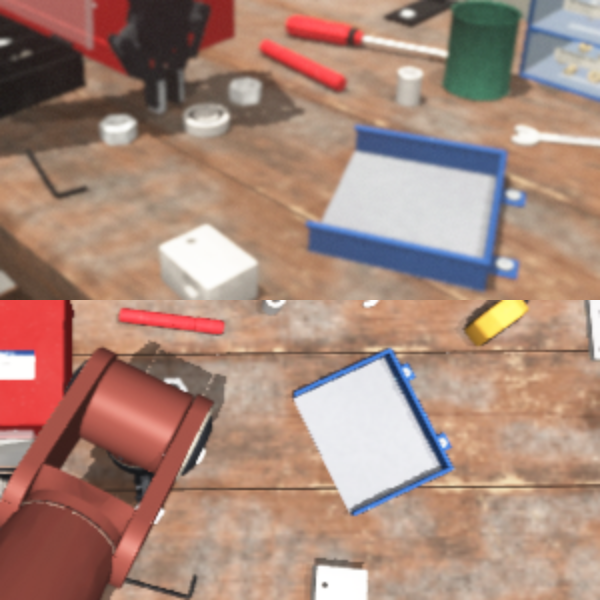

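The fingers stand low behind the bearing, which is at about (207,120) in the upper half. Nothing is touched. I'll push now.

>>> play_rows([
  [0.002,-0.012,-0.002],
  [0.002,-0.014,0],
  [0.002,-0.016,0],
  [0.002,-0.016,0],
  [0.002,-0.016,0],
  [0.002,-0.016,0],
  [0.002,-0.016,0],
  [0.002,-0.016,0],
], turn=[0,0,0,0,0,0,0,0])

```text
time: 4.95
tool_pos: [0.5079, -0.2901, 0.0033]
tool_rot: [-0.0, 0.663, 0.748, 0.0]
contact_force: [-0.3, 1.7, 2.1]
gripper_width: 0.236
grasp_force: 0.8
```

```bash
python3 - <<'E'
from h import *
grab_frame("side"); look("side",["bearing","nut_a"],[.007,.008])
E
```

```text
side bearing 0.82 px [294. 225.] c [ 0.5119 -0.3262] box [[0.521, -0.287], [0.555, -0.322], [0.504, -0.364], [0.472, -0.332]]
side nut_a 0.47 px [207. 216.] c [ 0.4217 -0.1811] box [[0.421, -0.149], [0.458, -0.159], [0.425, -0.212], [0.391, -0.201]]
```

>>> play_rows([
  [0.002,-0.018,0],
  [0.002,-0.02,0],
  [0.003,-0.022,0],
  [0.003,-0.022,0],
  [0.003,-0.022,0],
  [0.003,-0.02,0],
  [0.002,-0.018,0],
  [0.002,-0.013,0],
], turn=[0,0,0,0,0,0,0,0])

```text
time: 6.1
tool_pos: [0.5277, -0.4456, 0.0032]
tool_rot: [0.0, 0.664, 0.748, -0.0]
contact_force: [-1.1, 1.5, 0.2]
gripper_width: 0.233
grasp_force: 0.4
```

>>> play_rows([
  [0,0.015,0],
  [0,0.01,0.03],
  [0,0.01,0.05],
  [0,0.05,0.02],
  [0,0.05,0],
  [0,0.05,0],
  [0,0.05,0],
  [0,0.03,0],
], turn=[0,0,0,0,0,0,0,0])

```text
time: 7.1
tool_pos: [0.5269, -0.1756, 0.1029]
tool_rot: [-0.0, 0.662, 0.749, 0.0]
contact_force: [0.4, 0.6, -0.1]
gripper_width: 0.235
grasp_force: 0.0
```

```bash
python3 - <<'E'
from h import *
grab_frame("side"); look("side",["bearing","nut_a","pan"],[.007,.008,.014])
grab_frame("top"); look("top",["bearing","nut_a"],[.014,.016])
E
```

```text
side bearing 0.66 px [371. 257.] c [ 0.5304 -0.4822] box [[0.543, -0.448], [0.575, -0.481], [0.519, -0.514], [0.489, -0.484]]
side nut_a 0.74 px [208. 213.] c [ 0.4222 -0.1812] box [[0.426, -0.146], [0.452, -0.172], [0.416, -0.216], [0.392, -0.192]]
side nut_a 0.44 px [272. 197.] c [ 0.5713 -0.2129] box [[0.583, -0.178], [0.606, -0.202], [0.56, -0.245], [0.538, -0.222]]
side pan 0.81 px [357. 256.] c [ 0.5069 -0.4692] box [[0.398, -0.44], [0.591, -0.317], [0.652, -0.505], [0.461, -0.576]]
top bearing 0.66 px [373. 176.] c [ 0.5309 -0.4745] box [[0.553, -0.452], [0.552, -0.5], [0.506, -0.498], [0.507, -0.45]]
```

>>> play_rows([
  [0.02,0.003,0],
  [0.02,0.003,0],
  [0.022,0.002,0],
  [0,0,-0.04],
  [0,0,-0.035],
  [0,0,-0.015],
  [0,0,-0.009],
  [0,0,0],
], turn=[-10,-10,-10,0,0,0,0,0])

```text
time: 8.45
tool_pos: [0.5901, -0.1715, 0.0047]
tool_rot: [0.0, 0.834, 0.551, 0.0]
contact_force: [0.7, 0.5, -0.3]
gripper_width: 0.233
grasp_force: 0.0
```

```bash
python3 - <<'E'
from h import *
a=snap("side","pics/s2.png")
cv2.imwrite("pics/m2.png",cv2.resize(a[150:300,180:450,::-1],None,fx=2.5,fy=2.5))
E
```

```text
(no output)
```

View pics/m2.png

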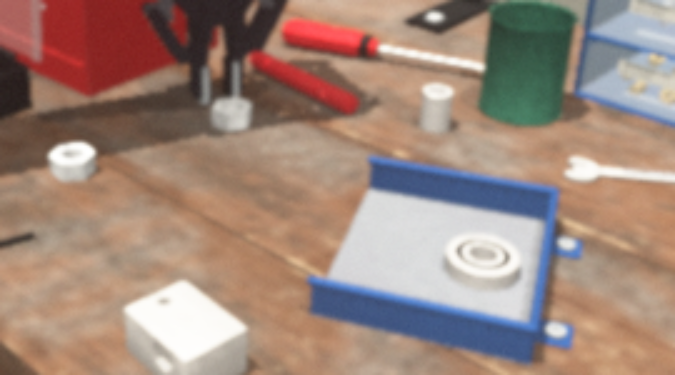

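The bearing sits in the pan at about (482,257). The fingers are right behind nut_a, which is at (232,115). Pushing nut_a.

>>> play_rows([
  [-0.005,-0.011,-0.001],
  [-0.007,-0.016,0],
  [-0.009,-0.02,0],
  [-0.009,-0.021,0],
  [-0.01,-0.022,0],
  [-0.01,-0.022,0],
  [-0.009,-0.02,0],
  [-0.007,-0.016,0],
], turn=[0,0,0,0,0,0,0,0])

```text
time: 9.5
tool_pos: [0.5232, -0.3207, 0.0037]
tool_rot: [0.0, 0.835, 0.551, 0.0]
contact_force: [0.7, 1.7, 1.6]
gripper_width: 0.235
grasp_force: 1.5
```

```bash
python3 - <<'E'
from h import *
grab_frame("side"); look("side",["nut_a"],[.008])
E
```

```text
side nut_a 0.79 px [207. 214.] c [ 0.4227 -0.1811] box [[0.428, -0.147], [0.452, -0.172], [0.419, -0.213], [0.396, -0.19]]
side nut_a 0.67 px [304. 230.] c [ 0.5123 -0.3478] box [[0.523, -0.319], [0.544, -0.341], [0.503, -0.374], [0.483, -0.354]]
```

>>> play_rows([
  [0.007,0.016,0],
  [0.007,0.017,0],
  [-0.008,0,0],
  [-0.008,0,0],
  [-0.008,0,0],
  [-0.008,0,0],
  [-0.01,0,0],
  [0,0,0],
], turn=[0,0,9.6,9.6,9.6,9.6,9.6,0])

```text
time: 10.6
tool_pos: [0.4958, -0.2842, 0.0029]
tool_rot: [-0.001, 0.538, 0.843, 0.0]
contact_force: [-0.5, -0.1, -0.1]
gripper_width: 0.232
grasp_force: 0.0
```

```bash
python3 - <<'E'
from h import *
print(state()["tool_pos"]);grab_frame("side"); look("side",["nut_a"],[.008])
im=grab_frame("top"); blobs(im,.016,(300,160,400,245));look("top",["nut_a"],[.016])
E
```

```text
[ 0.49577588 -0.28416464  0.00285407]
side nut_a 0.61 px [206. 215.] c [ 0.4212 -0.1818] box [[0.425, -0.151], [0.448, -0.174], [0.417, -0.212], [0.396, -0.19]]
side nut_a 0.61 px [304. 230.] c [ 0.5096 -0.3502] box [[0.522, -0.317], [0.546, -0.342], [0.499, -0.38], [0.477, -0.357]]
px 325.0 239.3 size [12.8  6.7] w [ 0.385 -0.347]
px 380.8 229.7 size [28.  17.2] w [ 0.407 -0.486]
px 392.0 165.5 size [11. 14.] w [ 0.568 -0.523]
px 364.6 186.8 size [66.3 53.5] w [ 0.515 -0.451]
```

>>> play_rows([
  [-0.013,0,0],
  [0.006,-0.012,0],
  [0.008,-0.016,0],
  [0.009,-0.018,0],
  [0.009,-0.018,0],
  [0.009,-0.018,0],
  [0.008,-0.016,0],
  [0.006,-0.012,0],
], turn=[0,0,0,0,0,0,0,0])

```text
time: 11.8
tool_pos: [0.5385, -0.3979, 0.0033]
tool_rot: [0.0, 0.538, 0.843, -0.0]
contact_force: [-0.1, 0.6, 1.0]
gripper_width: 0.239
grasp_force: 0.4
```

```bash
python3 - <<'E'
from h import *
a=snap("side","pics/s3.png"); look("side",["nut_a"],[.008])
cv2.imwrite("pics/m3.png",cv2.resize(a[150:300,180:450,::-1],None,fx=2.5,fy=2.5))
E
```

```text
side nut_a 0.55 px [207. 217.] c [ 0.4217 -0.1817] box [[0.396, -0.19], [0.425, -0.151], [0.449, -0.176], [0.419, -0.213]]
side nut_a 0.51 px [349. 240.] c [ 0.5493 -0.4227] box [[0.562, -0.395], [0.585, -0.418], [0.537, -0.45], [0.516, -0.428]]
side nut_a 0.22 px [357. 197.] c [ 0.7035 -0.3346] box [[0.66, -0.349], [0.741, -0.299], [0.752, -0.318], [0.669, -0.366]]
```

View pics/m3.png

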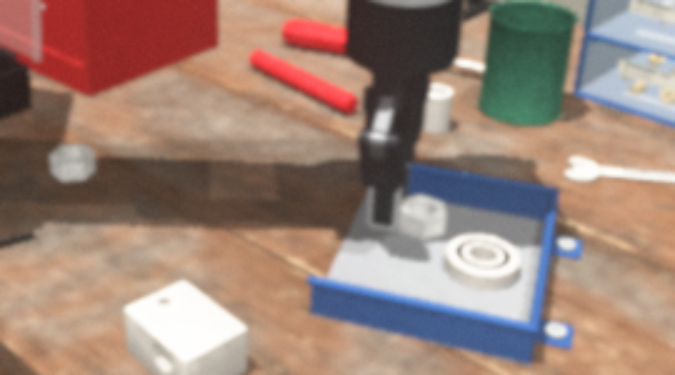

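nut_a lies inside the pan at (422,217) and the bearing is undisturbed at (482,258). Retracting to go for nut_b.

>>> play_rows([
  [-0.008,0.018,0],
  [0,0,0.05],
  [0,0,0.05],
  [-0.023,0.049,0],
  [-0.023,0.049,0],
  [-0.023,0.049,0],
  [-0.023,0.049,0],
  [-0.023,0.051,0],
], turn=[0,0,0,-3,-3,-3,-3,-2.5])

```text
time: 12.9
tool_pos: [0.4138, -0.1295, 0.1032]
tool_rot: [0.0, 0.641, 0.768, 0.0]
contact_force: [0.9, 1.3, 0.8]
gripper_width: 0.233
grasp_force: 0.0
```

>>> play_rows([
  [0,0,0],
  [0,0,-0.04],
  [0,0,-0.035],
  [0,0,-0.015],
  [0,0,-0.009],
  [0,0,0],
], turn=[0,0,0,0,0,0])

```text
time: 13.65
tool_pos: [0.4152, -0.1314, 0.0046]
tool_rot: [0.0, 0.64, 0.768, 0.0]
contact_force: [-0.5, -0.5, 0.2]
gripper_width: 0.238
grasp_force: 0.0
```

```bash
python3 - <<'E'
from h import *
a=snap("side","pics/s4.png"); look("side",["nut_a","bearing"],[.008,.007])
cv2.imwrite("pics/m4.png",cv2.resize(a[130:300,140:440,::-1],None,fx=2.5,fy=2.5))
E
```

```text
side nut_a 0.78 px [207. 217.] c [ 0.4224 -0.1814] box [[0.426, -0.146], [0.452, -0.172], [0.416, -0.216], [0.392, -0.192]]
side nut_a 0.63 px [350. 237.] c [ 0.5515 -0.4242] box [[0.563, -0.396], [0.588, -0.421], [0.542, -0.45], [0.519, -0.427]]
side bearing 0.58 px [373. 255.] c [ 0.5313 -0.483 ] box [[0.543, -0.448], [0.576, -0.482], [0.52, -0.515], [0.489, -0.484]]
```

View pics/m4.png

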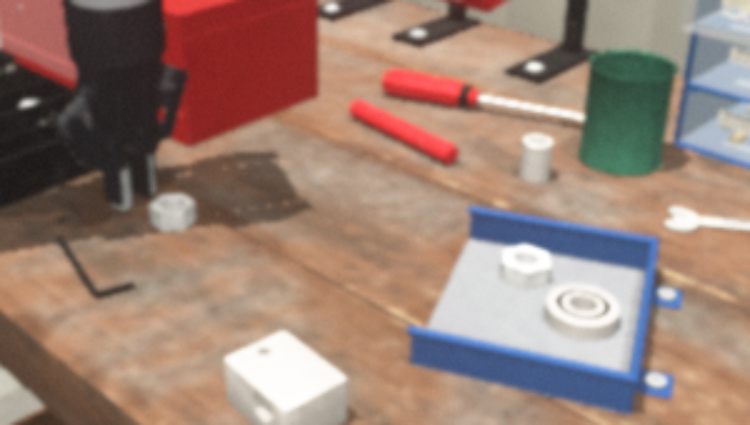

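The nut_b push is lined up: the fingers are at (135,185) and nut_b is at (172,211). Both other parts are in the pan.

>>> play_rows([
  [0.002,-0.011,-0.001],
  [0.003,-0.016,0],
  [0.003,-0.018,0],
  [0.004,-0.02,0],
  [0.004,-0.02,0],
  [0.004,-0.02,0],
  [0.004,-0.02,0],
  [0.003,-0.016,0],
], turn=[0,0,0,0,0,0,0,0])

```text
time: 14.8
tool_pos: [0.442, -0.2736, 0.0032]
tool_rot: [0.0, 0.64, 0.768, -0.0]
contact_force: [0.0, 0.9, 1.1]
gripper_width: 0.236
grasp_force: 0.5
```

```bash
python3 - <<'E'
from h import *
grab_frame("side"); look("side",["nut_a"],[.008])
E
```

```text
side nut_a 0.65 px [261. 233.] c [ 0.4464 -0.3004] box [[0.453, -0.27], [0.476, -0.293], [0.439, -0.329], [0.418, -0.307]]
side nut_a 0.49 px [349. 238.] c [ 0.5499 -0.4252] box [[0.563, -0.396], [0.587, -0.419], [0.539, -0.451], [0.517, -0.429]]
```

>>> play_rows([
  [0.003,-0.018,0],
  [0.004,-0.02,0],
  [0.004,-0.021,0],
  [0.004,-0.022,0],
  [0.004,-0.022,0],
  [0.004,-0.021,0],
  [0.003,-0.018,0],
  [0.002,-0.014,0],
], turn=[0,0,0,0,0,0,0,0])

```text
time: 15.9
tool_pos: [0.4699, -0.4295, 0.0033]
tool_rot: [0.0, 0.64, 0.768, -0.0]
contact_force: [-0.7, 0.1, 0.4]
gripper_width: 0.232
grasp_force: 0.4
```

>>> play_rows([
  [-0.003,0.015,0],
  [-0.003,0.015,0],
  [0,0,0.05],
  [0,0,0.05],
  [0,0.05,0.03],
  [0,0.05,0.03],
  [0,0.05,0],
  [0,0.05,0],
], turn=[0,0,0,0,0,0,0,0])

```text
time: 16.9
tool_pos: [0.463, -0.1951, 0.1634]
tool_rot: [0.0, 0.64, 0.769, 0.0]
contact_force: [-0.0, -0.0, 1.2]
gripper_width: 0.235
grasp_force: 0.0
```

```bash
python3 - <<'E'
from h import *
a=grab_frame("side");b=grab_frame("top")
cv2.imwrite("pics/m5.png",np.vstack([cv2.resize(a[150:300,150:450,::-1],None,fx=2,fy=2),cv2.resize(b[125:275,200:500,::-1],None,fx=2,fy=2)]))
look("side",["nut_a","bearing"],[.008,.007]);look("top",["nut_a","bearing","block","hex_key"],[.016,.014,.032,.005])
E
```

```text
side nut_a 0.76 px [348. 237.] c [ 0.55   -0.4249] box [[0.563, -0.396], [0.587, -0.419], [0.539, -0.451], [0.517, -0.429]]
side nut_a 0.73 px [352. 192.] c [ 0.7058 -0.3299] box [[0.739, -0.293], [0.758, -0.313], [0.678, -0.364], [0.66, -0.347]]
side nut_a 0.53 px [340. 262.] c [ 0.4787 -0.4559] box [[0.485, -0.431], [0.508, -0.454], [0.471, -0.479], [0.45, -0.458]]
side bearing 0.85 px [372. 258.] c [ 0.5316 -0.4824] box [[0.543, -0.448], [0.576, -0.482], [0.522, -0.514], [0.491, -0.482]]
top nut_a 0.67 px [366. 205.] c [ 0.4733 -0.4509] box [[0.489, -0.434], [0.489, -0.469], [0.459, -0.467], [0.459, -0.432]]
top bearing 0.61 px [372. 177.] c [ 0.5306 -0.4739] box [[0.555, -0.452], [0.555, -0.5], [0.506, -0.498], [0.507, -0.45]]
top block 0.57 px [349. 265.] c [ 0.3288 -0.3994] box [[0.309, -0.364], [0.354, -0.37], [0.349, -0.435], [0.304, -0.429]]
top hex_key 0.63 px [273. 267.] c [ 0.323  -0.2173] box [[0.322, -0.2], [0.337, -0.229], [0.324, -0.236], [0.309, -0.207]]
```

View pics/m5.png

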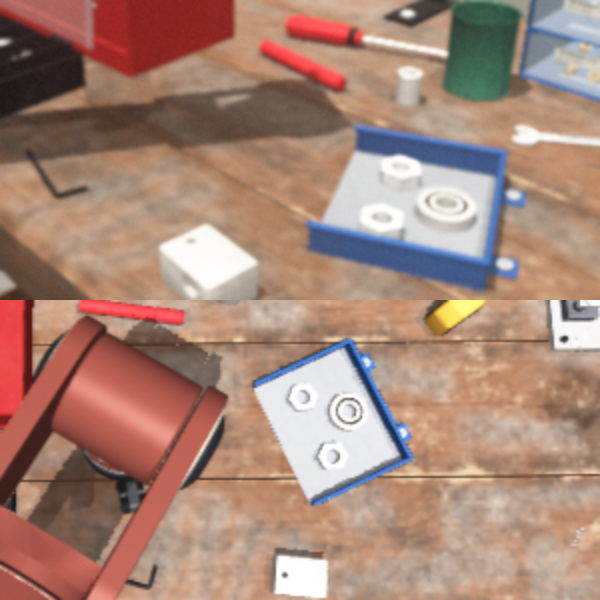

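All three parts lie flat and well inside the pan: nut_a at (302,397), the bearing at (348,411) and nut_b at (332,456) in the lower half. The spacer, block and hex key haven't moved, and the arm is clear.

```bash
python3 -c "
from plant import *
print(job_done())"
```

```text
the job is handed in; nothing more can be done
None
```

The bearing and both nuts were swept into the pan and lie flat and wholly inside it; the spacer, block and hex key were left where they stood, and I handed the job in at about 17 s of the 67 s allowed.

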